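# Earth, power and self-test on the board jig

### The arm

A 7-joint arm with a two-finger parallel gripper is mounted at the origin on the work surface. World frame = base frame: x ahead of the robot, y to its left, z up, the work surface at z = 0. Lengths are in m, angles in rad, forces in N, time in s.
With the tool pointing down it reaches from about 0.425 to 0.925 m from the base axis. Payload 6.8 kg.
Tool frame: the origin (TCP) lies at the very end of the fingers, on their centre line; the grasp point (between the pads) lies 19 mm behind it; z points along the fingers, y is the direction in which the jaws open and shut (so a half turn about z gives the same grasp; the last joint's range is limited). The gripper opens to 85 mm and grips with 20 to 120 N. Pads are 22 mm wide; open, the fingers measure 114 mm over their backs; the gripper's body (76 mm by 85 mm) begins 54 mm behind the grasp point. The pads swing forward as they close: fully open they stand 13 mm farther back than shut.
Start: joints at [1.018, 0.477, 0.022, 1.555, -0.011, 1.109, -0.083], TCP at [0.29, -0.609, 0.205] pointing down, gripper open.
Joint ranges: [-2.96, 2.96], [-0.34, 2.1], [-1.41, 1.46], [0.24, 2.44], [-1.37, 4.51], [0.17, 1.92], [-2.96, 2.96]. Speed limits (rad/s): [2.39, 2.39, 3.14, 3.14, 3.14, 3.14, 3.14].

### API

Orientations are given as a unit quaternion [w, x, y, z].
In Python, from station import bot gives the robot as it stands.
- The arm moves only by the tool move_arm, never from a script. Its argument "commands" is text: rows parted by semicolons, each of 7 numbers parted by spaces: the opening, from 0 (shut) to 1 (fully open), then the shift along the tool's x, y, z in cm, then the turn, a rotation vector about the tool's x, y, z in degrees. In form: gripper tx ty tz rx ry rz; .... A call has 1 to 12 rows; each row shifts and turns the commanded pose from where the row before left it, along the tool's axes as they then stand; what a row does not reach is not made up. A row lasts 1/12 s, in which the tool goes at most 41.7 mm and 7.16 degrees, less where a joint would pass 70% of its speed; a pose out of reach is approached as far as the arm can. A call with a gripper value outside its range is refused whole. The fingers move at their own pace and stop on an object; "force" is the grip in N (left out, the last holds). Time passes only in rows, so rows that do not move let the fingers close. It gives the time, the measured TCP pose, the force and the opening at its end, in the units of the state.
- bot.get_obs(): the state, without advancing time (a new reading comes with each control period).
- bot.read_camera(name): name is "scene" or "top" or "wrist"; returns a dict with "img" (420x560x3 uint8, red, green, blue), "K" (3x3 intrinsics, pixels), "rvec" (rotation vector, rad) and "tvec" (3), from world to camera coordinates, as OpenCV has them; the wrist camera has in their place "hand_eye" (4x4, takes a point from camera to tool coordinates, whose origin is the TCP and whose axes are the flange's). Camera axes: x right, y down, z forward; pixel columns grow to the right and rows downward; lengths in m; the calibration is good to about 2 mm. A picture is of the moment at which its call begins: read the wrist's pose just before it. There is no depth.
- bot.hand_in(): hands the job in, once; it reports no verdict.
The state is a dict: "t": time; "q": joint angles; "joint_vel": joint speeds; "joint_torque": joint torques, N m; "eef_pos": TCP position; "tool_rot": TCP orientation; "contact_force": force on the tool from outside, world axes, zero at the start; "torque": the same for the moment, N m; "gripper_width": opening from 0.0 (shut) to 1.0 (fully open).
Only numpy, scipy, OpenCV 4.12 (cv2) and the standard library are available. Lean on these libraries where they do the work, as an engineer would, in place of code of your own. Each camera call takes 0.05 s, during which the arm holds its last target. There are 200 camera calls.

### The job

Start the board's self-test on the soldering bench: with the fingertips first touch the brass earthing dome, then press the yellow key fully down (it stays in), and after that the blue key likewise, each lightly. Do not touch the red key or its housing, and do not lift, carry or shove the black puck under the dome, the spool, the cleaner pot, the pliers or the screwdriver; finish clear of everything.

Things in the scene. Friction and masses are not known exactly. Their poses are not given: they have to be found in the camera images.
- earth_top (a point): top of the brass earthing dome, moves with it; the dome is 30 mm across and stands 14 mm proud of a loose black puck; this point is 40 mm above the bench. Its top 12 mm across is nearly flat
- earth_dome (a joint): how far the dome is pushed straight down into its puck, in m: 0 up, 0.008 at its stop; it springs back, 0.7 N per mm. A touch counts from 0.001
- earth_puck: the loose weighted black puck (about 0.45 kg) that carries the brass dome, 56 mm across, 26 mm high; origin at the centre of its underside. It stands to the left or the right of the jig and is not to be lifted or pushed along
- yellow_top (a point): centre of the top face of the yellow key, moves with it; the key is a round yellow plastic push cap, 30 mm across, in a black housing 44 mm square and 24 mm high on the jig. Up, it stands 16 mm above its housing, with this point 60 mm above the bench
- yellow_key (a joint): how far the yellow key is pushed straight down, in m: 0 up, 0.010 at its bottom stop. It slides against steady friction of about 2.5 N, has no return spring and stays where it is left; it counts as pressed in beyond 0.005
- yellow_unit: the black housing of the yellow key, fixed to the jig; origin at the centre of its underside, 20 mm above the bench
- blue_top (a point): centre of the top face of the blue key, moves with it; the key is a round blue plastic push cap, 30 mm across, in a black housing 44 mm square and 24 mm high on the jig. Up, it stands 16 mm above its housing, with this point 60 mm above the bench
- blue_key (a joint): how far the blue key is pushed straight down, in m: 0 up, 0.010 at its bottom stop. It slides against steady friction of about 2.5 N, has no return spring and stays where it is left; it counts as pressed in beyond 0.005
- blue_unit: the black housing of the blue key, fixed to the jig; origin at the centre of its underside, 20 mm above the bench
- red_top (a point): centre of the top face of the red key, moves with it; the key is a round red plastic push cap, 30 mm across, in a black housing 44 mm square and 24 mm high on the jig. Up, it stands 16 mm above its housing, with this point 60 mm above the bench
- red_key (a joint): how far the red key is pushed straight down, in m: 0 up, 0.010 at its bottom stop. This one is to be left alone. It slides against steady friction of about 2.5 N, has no return spring and stays where it is left; it counts as pressed in beyond 0.005
- red_unit: the black housing of the red key, fixed to the jig; origin at the centre of its underside, 20 mm above the bench
- jig: fixed aluminium test jig, 130 mm (its x) by 260 mm (its y), 20 mm thick, with a green circuit board (up to 32 mm above the bench) along its far half; origin at the centre of its underside. The three keys stand in a row along its y, 75 mm apart, 25 mm from its middle on the -x side; which colour stands where varies
- spool: loose solder spool standing upright, white flanges 52 mm across, 42 mm high; origin at its middle on the underside; a bystander
- cleaner: loose brass tip-cleaner pot, 68 mm across, 46 mm high; origin at its middle on the underside; a bystander
- pliers: loose red-handled pliers lying flat, about 140 mm long and 60 mm wide, 12 mm high; jaws to its own +x; origin at its middle on the underside; a bystander
- driver_grip (a point): the handle of a loose orange screwdriver, 150 mm long, lying flat; a bystander

How it is judged:
On the way, in this order (a step that is already met when the one before it is completed fails the run):
1. the brass dome is touched with the fingers while the yellow and blue keys are still up (value of joint earth_dome above 0.001 m and contact force between the fingers and earth_puck above 0.3 N and value of joint each of yellow_key, blue_key below 0.003 m), for 0.1 s.
2. then the yellow key is pressed in with the fingers (value of joint yellow_key above 0.005 m and value of joint blue_key below 0.003 m and contact force between the fingers and yellow_unit above 0.3 N), for 0.1 s.
3. then the blue key is pressed in with the fingers (value of joint each of blue_key, yellow_key above 0.005 m and contact force between the fingers and blue_unit above 0.3 N), for 0.1 s.
At the end, for the whole second after the job is handed in: yellow and blue keys both more than 5 mm down, red key up (under 2 mm), dome sprung back, puck at rest within 20 mm and the bystanders within 15 mm of where they stood (value of joint each of yellow_key, blue_key above 0.005 m and value of joint red_key below 0.002 m and value of joint earth_dome below 0.001 m and linear speed of earth_puck below 0.02 m/s and distance of each of spool, cleaner, pliers, driver_grip from where it was at the start of the episode below 0.015 m and distance of earth_puck from where it was at the start of the episode below 0.02 m); the robot touches nothing.
It fails at once if the blue key is pressed before the yellow one (value of joint blue_key above 0.003 m and value of joint yellow_key below 0.005 m).
It fails at once if the red key or its housing is touched (contact force between anything else and red_unit above 0.5 N or value of joint red_key above 0.002 m).
It fails at once if the dome or a key is pushed with more than 20 N (contact force between the fingers and earth_puck above 20 N or contact force between the fingers and yellow_unit above 20 N or contact force between the fingers and blue_unit above 20 N).
It fails at once if the puck is lifted over 6 mm, carried or shoved over 20 mm (height (world z) of earth_puck above 0.006 m or distance of earth_puck from where it was at the start of the episode above 0.02 m).
It fails at once if a bystander is moved over 15 mm (distance of any of spool, cleaner, pliers, driver_grip from where it was at the start of the episode above 0.015 m).
It also fails if it takes over 48 s, if anything falls off the work surface, if the arm or the gripper's body presses on something with over 40 N, if the wrist force passes 120 N, or if a joint passes its speed limit or range.

## Working session

There is one attempt and no reset: what is moved stays moved. The work goes in short steps, Python scripts to look and compute and a tool call to move; the robot and the scene stay as the last step left them, time stands still between calls to the robot, and variables do not carry over. Pictures are saved under pics/ and viewed, about 8 in all and at most 12, crops included, and the job is handed in when it is done.

Besides the shell and the picture viewer there is one more tool, called after ">>>" in YAML: its name, and indented under it one key for each argument. move_arm: Moves the arm, as the interface text tells. Its arguments: {"type":"object","properties":{"commands":{"type":"string"},"force":{"type":"number"}},"required":["commands"]}

```bash
mkdir -p pics; cat > h.py <<'E'
import numpy as np, cv2
from station import bot
def snap(n,f):
    c=bot.read_camera(n); cv2.imwrite('pics/'+f,c['img'][:,:,::-1]); return c
def ray(c,u,v,z):
    R=cv2.Rodrigues(np.array(c['rvec'],float))[0]; t=np.array(c['tvec'],float).ravel()
    d=R.T@np.linalg.inv(c['K'])@[u,v,1]; o=-R.T@t
    return o+d*(z-o[2])/d[2]
E
python3 - <<'E'
from h import *
o=bot.get_obs(); print(o['t'],o['eef_pos'],o['tool_rot'],o['contact_force'])
for n in('top','scene'):
    c=snap(n,n+'1.png'); print(c['K'],c['rvec'],c['tvec'])
E
```

```text
0.0 [ 0.29015128 -0.6087528   0.20404471] [-8.55814476e-04  9.75367005e-01  2.20586492e-01 -2.70176845e-04] [ 0.18324304 -0.69683472  0.48180572]
[[462.1116601    0.         280.19566757]
 [  0.         462.1116601  208.3854193 ]
 [  0.           0.           1.        ]] [ 2.15400949 -2.1504324   0.14737727] [-0.00987236  0.63734745  0.94333366]
[[416.71579348   0.         275.98724203]
 [  0.         416.71579348 205.26497122]
 [  0.           0.           1.        ]] [ 1.105442    2.39205885 -0.97414165] [ 0.40932483 -0.29771154  1.25293572]
```

View pics/top1.png

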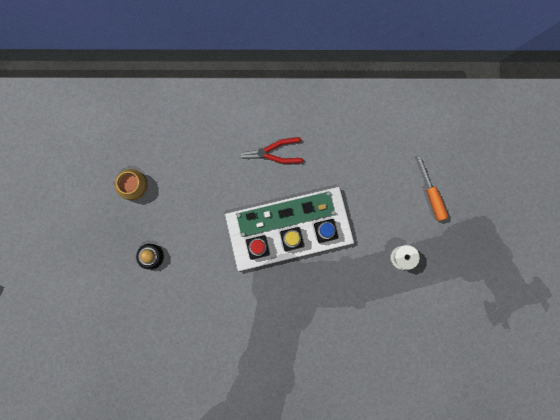

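View pics/scene1.png

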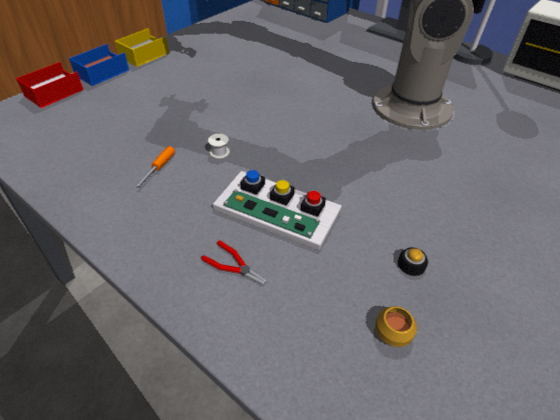

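Top view: dome at pixel (149,256), red key (258,247), yellow (292,239), blue (327,230). The spool is at (405,258), the driver at (437,203), the pliers at (272,152) and the cleaner at (131,184). Next I turn these into positions.

```bash
cat > m.py <<'E'
from h import *
def blob(im,lo,hi,box):
    x0,y0,x1,y1=box; h=cv2.cvtColor(im[y0:y1,x0:x1],cv2.COLOR_RGB2HSV)
    m=cv2.inRange(h,lo,hi); n,l,s,ce=cv2.connectedComponentsWithStats(m)
    i=1+np.argmax(s[1:,4]); return ce[i]+[x0,y0],s[i,4]
E
python3 - <<'E'
from m import *
B={'top':dict(dome=((15,90,60),(30,255,255),(135,240,165,272),.034),red=((0,120,60),(8,255,255),(245,235,270,260),.057),
 yellow=((20,120,60),(35,255,255),(280,227,305,252),.057),blue=((100,120,60),(125,255,255),(315,218,340,243),.057)),
'scene':dict(dome=((15,90,60),(30,255,255),(398,242,432,270),.034),red=((0,120,60),(8,255,255),(300,188,328,210),.055),
 yellow=((20,120,60),(35,255,255),(270,176,296,200),.055),blue=((100,120,60),(125,255,255),(240,166,266,190),.055))}
for n in B:
    c=bot.read_camera(n)
    for k,(lo,hi,b,z) in B[n].items():
        p,a=blob(c['img'],lo,hi,b); print(n,k,p.round(1),a,ray(c,*p,z).round(4))
    o=bot.get_obs()
    print(cv2.projectPoints(np.array([o['eef_pos'],[0,0,0]]),c['rvec'],c['tvec'],c['K'],None)[0].ravel())
R=__import__('scipy.spatial.transform',fromlist=['Rotation']).Rotation
w,x,y,z=o['tool_rot']; print(R.from_quat([x,y,z,w]).as_matrix().round(3))
E
```

```text
top dome [146.8 255.8] 146 [0.5365 0.2743 0.034 ]
top red [257.1 246.5] 152 [0.5554 0.0392 0.057 ]
top yellow [292. 238.] 146 [ 0.5732 -0.0336  0.057 ]
top blue [326.8 229.5] 156 [ 0.591  -0.1063  0.057 ]
[635.12200327 399.71290623 275.35948492 520.60335344]
scene dome [415.2 254.4] 168 [0.5391 0.2737 0.034 ]
scene red [313.4 196.8] 146 [0.5576 0.0385 0.055 ]
scene yellow [282.1 186.1] 150 [ 0.5754 -0.0337  0.055 ]
scene blue [252.3 175.8] 136 [ 0.5931 -0.1063  0.055 ]
[193.81276799  11.46668325 412.1252091  106.24863749]
[[ 0.903  0.43  -0.001]
 [ 0.43  -0.903  0.001]
 [-0.    -0.001 -1.   ]]
```

>>> move_arm:
  commands: "0 1 -0.8 0 0 0 0; 0 2 -1.6 0 0 0 0; 0 3.2 -2.6 0 0 0 0; 0 3.2 -2.6 0 0 0 0; 0 3.2 -2.6 0 0 0 0; 0 3.2 -2.6 0 0 0 0; 0 3.2 -2.6 0 0 0 0; 0 3.2 -2.6 0 0 0 0; 0 3.2 -2.6 0 0 0 0; 0 3.2 -2.6 0 0 0 0; 0 3.2 -2.6 0 0 0 0; 0 3.2 -2.6 0 0 0 0"
  force: 20

```text
t: 1.2
eef_pos: [0.4844, -0.1995, 0.2052]
tool_rot: [0.0, 0.975, 0.221, 0.0]
contact_force: [1.5, -1.3, 0.4]
gripper_width: -0.001
```

>>> move_arm:
  commands: "0 2.2 -3.5 0 0 0 0; 0 2.2 -3.5 0 0 0 0; 0 2.2 -3.5 0 0 0 0; 0 2.2 -3.5 0 0 0 0; 0 2.2 -3.5 0 0 0 0; 0 2.2 -3.5 0 0 0 0; 0 2.2 -3.5 0 0 0 0; 0 2.2 -3.5 0 0 0 0; 0 2.2 -3.5 0 0 0 0; 0 2.2 -3.5 0 0 0 0; 0 2.2 -3.5 0 0 0 0; 0 0.8 -1.7 0 0 0 0"

```text
t: 2.2
eef_pos: [0.5352, 0.2752, 0.2053]
tool_rot: [-0.002, 0.975, 0.224, 0.0]
contact_force: [-0.7, 0.6, 0.8]
gripper_width: 0.0
```

```bash
python3 - <<'E'
from m import *
o=bot.get_obs(); print(o['eef_pos'],o['tool_rot'],o['contact_force']); c=bot.read_camera('wrist'); im=c['img'].copy()
H=np.array(c['hand_eye']); w,x,y,z=o['tool_rot']
from scipy.spatial.transform import Rotation as R
T=np.eye(4); T[:3,:3]=R.from_quat([x,y,z,w]).as_matrix(); T[:3,3]=o['eef_pos']
W=np.linalg.inv(T@H); rv=cv2.Rodrigues(W[:3,:3])[0]
for p in([.537,.274,.04],[.539,.2737,.04]):
    u=cv2.projectPoints(np.array([p]),rv,W[:3,3],c['K'],None)[0].ravel(); print(u); cv2.circle(im,tuple(int(a) for a in u),3,(255,0,255),-1)
cv2.imwrite('pics/w1.png',im[:,:,::-1]); np.savez('w1.npz',rvec=rv,tvec=W[:3,3],K=c['K'])
E
```

```text
[0.53515459 0.2752378  0.20525073] [-1.73083401e-03  9.74690947e-01  2.23549470e-01  4.43801844e-04] [-0.70928513  0.62570022  0.79142326]
[281.9686367  179.98657334]
[283.12539742 178.32458116]
```

View pics/w1.png

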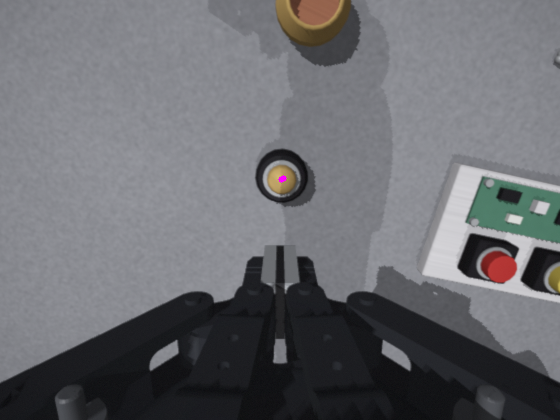

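The wrist view confirms the dome at (282,179), where my estimate projects to (282,180). I'll descend now.

>>> move_arm:
  commands: "0 0.1 0 1 0 0 0; 0 0 0 2 0 0 0; 0 0 0 2 0 0 0; 0 0 0 2 0 0 0; 0 0 0 2 0 0 0; 0 0 0 2 0 0 0; 0 0 0 2 0 0 0; 0 0 0 1.2 0 0 0; 0 0 0 0.6 0 0 0; 0 0 0 0.4 0 0 0; 0 0 0 0 0 0 0; 0 0 0 0 0 0 0"

```text
t: 3.25
eef_pos: [0.5383, 0.2686, 0.0538]
tool_rot: [-0.0, 0.975, 0.22, 0.001]
contact_force: [0.1, 0.3, -0.2]
gripper_width: -0.002
```

>>> move_arm:
  commands: "0 0.2 -0.45 0 0 0 0; 0 0 0 0.4 0 0 0; 0 0 0 0.4 0 0 0; 0 0 0 0.3 0 0 0; 0 0 0 0.2 0 0 0; 0 0 0 0.2 0 0 0; 0 0 0 0.2 0 0 0; 0 0 0 0 0 0 0; 0 0 0 0 0 0 0; 0 0 0 0 0 0 0"

```text
t: 4.08
eef_pos: [0.5378, 0.2734, 0.0361]
tool_rot: [-0.0, 0.975, 0.221, 0.0]
contact_force: [-0.5, 0.6, 0.2]
gripper_width: 0.003
```

>>> move_arm:
  commands: "0 0 0 0.1 0 0 0; 0 0 0 0.1 0 0 0; 0 0 0 0 0 0 0; 0 0 0 0 0 0 0; 0 0 0 0 0 0 0"

```text
t: 4.5
eef_pos: [0.5377, 0.2734, 0.034]
tool_rot: [0.0, 0.975, 0.221, 0.0]
contact_force: [0.4, 0.1, 0.6]
gripper_width: -0.002
```

```bash
python3 - <<'E'
from m import *
for i in range(5):
    c=snap('scene','s2.png'); o=bot.get_obs(); print(o['contact_force'],o['eef_pos'])
a=c['img'][200:300,360:480]; cv2.imwrite('pics/s2c.png',cv2.resize(a,None,fx=6,fy=6,interpolation=cv2.INTER_CUBIC)[:,:,::-1])
E
```

```text
[-0.26346181 -0.08500653  1.00717895] [0.53771779 0.27345845 0.03402583]
[-0.94338722 -0.25597255 -0.52622894] [0.53771193 0.27342637 0.03403823]
[-0.13252195  0.39138921 -0.84732784] [0.53775129 0.27342014 0.0340577 ]
[ 0.3146192   0.04625592 -0.11205597] [0.53773316 0.27346406 0.03405879]
[-0.13122175 -0.10686536  0.25185862] [0.53773532 0.27344484 0.0340447 ]
```

View pics/s2c.png

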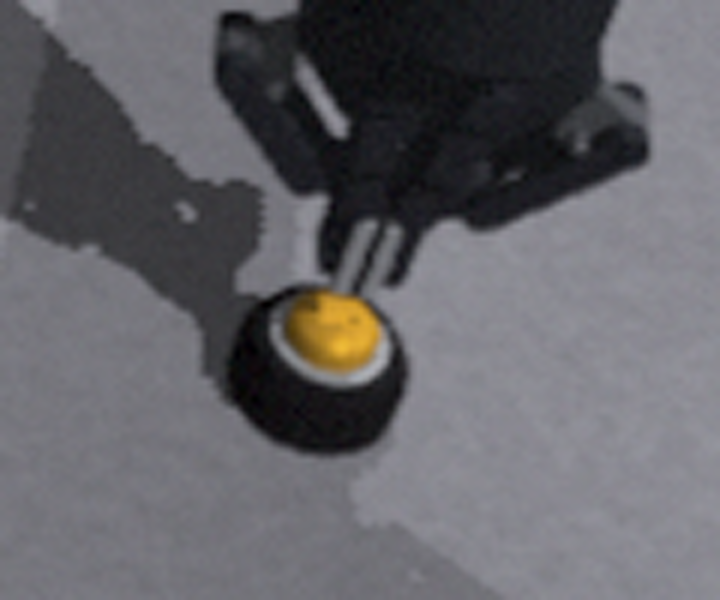

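```bash
python3 - <<'E'
from m import *
o=bot.get_obs();c=bot.read_camera('scene'); p=np.array(o['eef_pos'])
for d in([0,0,0],[0,0,.01],[0,0,.02],[-.02,0,0],[0,-.02,0]):
    print(d,((cv2.projectPoints((p+d)[None],c['rvec'],c['tvec'],c['K'],None)[0].ravel()-[360,200])*6).round())
print('dome40',((cv2.projectPoints(np.array([[.538,.274,.04]]),c['rvec'],c['tvec'],c['K'],None)[0].ravel()-[360,200])*6).round())
c=bot.read_camera('wrist');H=np.linalg.inv(c['hand_eye']);print(cv2.projectPoints(np.zeros((1,3)),cv2.Rodrigues(H[:3,:3])[0],H[:3,3],c['K'],None)[0],np.array(c['hand_eye']).round(3))
cv2.imwrite('pics/w2.png',c['img'][:,:,::-1])
E
```

```text
[0, 0, 0] [332. 324.]
[0, 0, 0.01] [340. 304.]
[0, 0, 0.02] [348. 285.]
[-0.02, 0, 0] [360. 287.]
[0, -0.02, 0] [277. 292.]
dome40 [338. 314.]
[[[279.2387271  242.96880589]]] [[-0.001 -0.964 -0.265  0.068]
 [ 1.    -0.001 -0.001  0.   ]
 [ 0.    -0.265  0.964 -0.17 ]
 [ 0.     0.     0.     1.   ]]
```

View pics/w2.png

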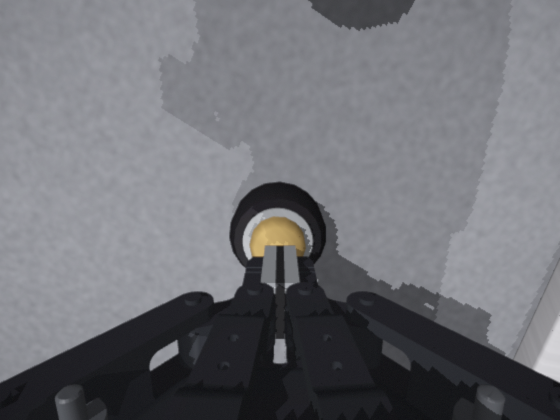

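```bash
python3 - <<'E'
from m import *
from scipy.spatial.transform import Rotation as R
o=bot.get_obs();c=bot.read_camera('scene');w=bot.read_camera('wrist');print(w['K'].round())
a,x,y,z=o['tool_rot'];T=np.eye(4);T[:3,:3]=R.from_quat([x,y,z,a]).as_matrix();T[:3,3]=o['eef_pos']
M=T@w['hand_eye'];W=np.linalg.inv(M)
P1=w['K']@W[:3];Rs=cv2.Rodrigues(np.array(c['rvec'],float))[0];P2=c['K']@np.c_[Rs,np.array(c['tvec'],float).ravel()]
for s in([355,290],[345,295],[365,292]):
    X=cv2.triangulatePoints(P1,P2,np.array([[280.],[247]]),np.array([[360+s[0]/6],[200+s[1]/6]])).ravel();X=X[:3]/X[3]
    print(s,X,T[:3,:3].T@(X-o['eef_pos']))
for n,f in((w,'w'),):
    print(cv2.projectPoints(np.array([[.538,.274,.04],[.538,.274,.034],[.538,.274,.026]]),cv2.Rodrigues(W[:3,:3])[0],W[:3,3],w['K'],None)[0].reshape(-1,2))
cv2.imwrite('pics/wc.png',cv2.resize(w['img'][170:300,200:360],None,fx=5,fy=5,interpolation=cv2.INTER_CUBIC)[:,:,::-1])
E
```

```text
[[344.   0. 280.]
 [  0. 344. 205.]
 [  0.   0.   1.]]
[355, 290] [0.54686384 0.27765711 0.0636947 ] [ 0.01008168  0.00013229 -0.02967639]
[345, 295] [0.54395207 0.2753892  0.05600701] [ 0.00647707  0.00092666 -0.02198885]
[365, 292] [0.54817313 0.27991649 0.06685541] [ 0.01223581 -0.00134392 -0.03283703]
[[278.47313936 246.40886925]
 [278.51532058 242.06014534]
 [278.56754714 236.67578551]]
```

View pics/wc.png

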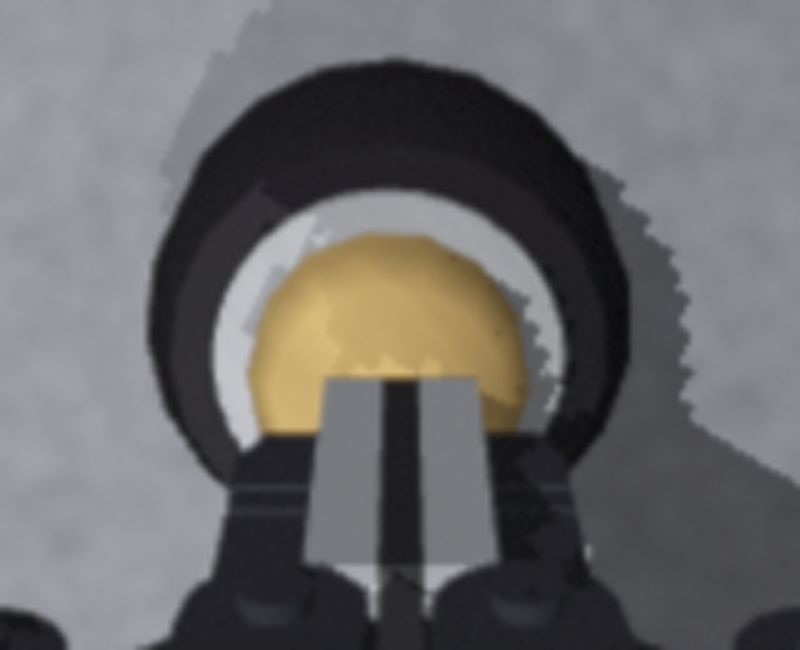

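>>> move_arm:
  commands: "0 0 0 0.2 0 0 0; 0 0 0 0.2 0 0 0; 0 0 0 0.2 0 0 0; 0 0 0 0 0 0 0; 0 0 0 0 0 0 0; 0 0 0 0 0 0 0"

```text
t: 5.45
eef_pos: [0.5377, 0.2734, 0.0279]
tool_rot: [0.0, 0.975, 0.221, -0.0]
contact_force: [0.1, 0.3, 1.0]
gripper_width: 0.002
```

>>> move_arm:
  commands: "0 0 0 0.2 0 0 0; 0 0 0 0.2 0 0 0; 0 0 0 0.2 0 0 0; 0 0 0 0 0 0 0; 0 0 0 0 0 0 0; 0 0 0 0 0 0 0"

```text
t: 5.95
eef_pos: [0.5377, 0.2735, 0.022]
tool_rot: [-0.0, 0.975, 0.221, 0.0]
contact_force: [0.4, -0.8, -0.7]
gripper_width: -0.002
```

>>> move_arm:
  commands: "0 0 0 0.2 0 0 0; 0 0 0 0.2 0 0 0; 0 0 0 0.1 0 0 0; 0 0 0 0 0 0 0; 0 0 0 0 0 0 0; 0 0 0 0 0 0 0"

```text
t: 6.45
eef_pos: [0.5377, 0.2735, 0.017]
tool_rot: [-0.0, 0.975, 0.221, 0.0]
contact_force: [-0.5, -0.3, -0.1]
gripper_width: 0.002
```

```bash
python3 - <<'E'
from m import *
f=[]
for i in range(4):
    c=bot.read_camera('scene');f.append(bot.get_obs()['contact_force'])
print(np.mean(f,0),bot.get_obs()['eef_pos'],bot.get_obs()['q'])
w=bot.read_camera('wrist')['img']
a=cv2.resize(c['img'][200:290,370:460],(400,400),interpolation=cv2.INTER_CUBIC);b=cv2.resize(w[170:300,215:345],(400,400),interpolation=cv2.INTER_CUBIC)
cv2.imwrite('pics/s3.png',np.hstack([a,b])[:,:,::-1])
E
```

```text
[-0.44448277  0.10657554 -0.10673655] [0.53775806 0.27344154 0.01706573] [-0.31143105  0.61657633 -0.34994994  1.84842719  0.30238961  0.72861386
 -1.95550075]
```

View pics/s3.png

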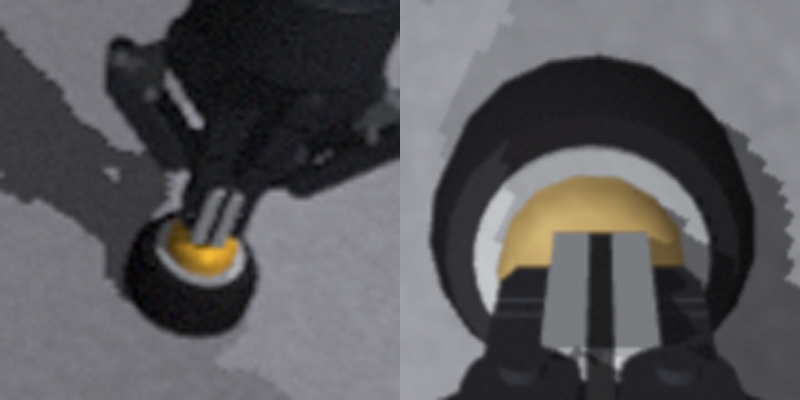

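The tips are just above the dome, and the real fingertips sit about 25 mm behind the reported TCP. I'll go on in small steps by force.

>>> move_arm:
  commands: "0 0 0 0.2 0 0 0; 0 0 0 0.1 0 0 0; 0 0 0 0 0 0 0; 0 0 0 0 0 0 0; 0 0 0 0 0 0 0"

```text
t: 7.12
eef_pos: [0.5377, 0.2734, 0.014]
tool_rot: [0.0, 0.975, 0.221, -0.0]
contact_force: [-0.2, -0.4, 0.7]
gripper_width: 0.003
```

>>> move_arm:
  commands: "0 0 0 0.2 0 0 0; 0 0 0 0.1 0 0 0; 0 0 0 0 0 0 0; 0 0 0 0 0 0 0; 0 0 0 0 0 0 0"

```text
t: 7.53
eef_pos: [0.5379, 0.2736, 0.0112]
tool_rot: [-0.0, 0.975, 0.221, 0.0]
contact_force: [0.4, -0.5, 1.6]
gripper_width: -0.002
```

>>> move_arm:
  commands: "0 0 0 0.1 0 0 0; 0 0 0 0.1 0 0 0; 0 0 0 0 0 0 0; 0 0 0 0 0 0 0; 0 0 0 0 0 0 0"

```text
t: 7.95
eef_pos: [0.5379, 0.2736, 0.0092]
tool_rot: [-0.0, 0.975, 0.221, 0.0]
contact_force: [1.1, 0.9, 2.9]
gripper_width: 0.003
```

```bash
python3 - <<'E'
from m import *
f=[]
for i in range(5):
    c=bot.read_camera('scene');f.append(bot.get_obs()['contact_force'])
print(np.mean(f,0),bot.get_obs()['eef_pos'])
E
```

```text
[0.59624614 0.70166341 3.3138417 ] [0.53789353 0.27358867 0.00910945]
```

Dome contact was at about z=0.0138 and the mean force is 3.3 N, roughly 4.7 mm of travel, held for well over 0.1 s. I'll lift and go over the yellow key, then turn the tool so the jaw linkage stays off the neighbouring keys.

>>> move_arm:
  commands: "0 0 0 -1 0 0 0; 0 0 0 -3 0 0 0; 0 0 0 -4 0 0 0; 0 0 0 -4 0 0 0; 0 0 0 -2 0 0 0; 0 -1 3 0 0 0 0; 0 -1.2 3.5 0 0 0 0; 0 -1.2 3.5 0 0 0 0; 0 -1.2 3.5 0 0 0 0; 0 -1.2 3.5 0 0 0 0; 0 -1.2 3.5 0 0 0 0; 0 -1.2 3.5 0 0 0 0"

```text
t: 9.2
eef_pos: [0.5659, 0.0196, 0.1492]
tool_rot: [-0.0, 0.975, 0.221, -0.001]
contact_force: [0.6, -0.7, 0.1]
gripper_width: -0.001
```

>>> move_arm:
  commands: "0 -1.2 3.5 0 0 0 0; 0 -0.5 1.7 0 0 0 0; 0 0 0 0 0 0 -7; 0 0 0 0 0 0 -7; 0 0 0 0 0 0 -7; 0 0 0 0 0 0 -7; 0 0 0 0 0 0 -7; 0 0 0 0 0 0 -7; 0 0 0 0 0 0 -7; 0 0 0 0 0 0 -7; 0 0 0 0 0 0 -7; 0 0 0 0 0 0 -7"

```text
t: 10.2
eef_pos: [0.573, -0.0329, 0.1491]
tool_rot: [-0.0, 0.67, 0.742, -0.001]
contact_force: [-0.5, -0.6, 0.1]
gripper_width: -0.002
```

>>> move_arm:
  commands: "0 0 0 0 0 0 -7; 0 0 0 0 0 0 0; 0 0 0 0 0 0 0"

```text
t: 10.45
eef_pos: [0.5733, -0.033, 0.1489]
tool_rot: [-0.0, 0.628, 0.779, -0.0]
contact_force: [0.5, -0.8, 0.3]
gripper_width: -0.005
```

```bash
cat > v.py <<'E'
from m import *
from scipy.spatial.transform import Rotation as R
import sys
def look(f,pts):
    o=bot.get_obs(); c=bot.read_camera('wrist'); im=c['img'].copy(); w,x,y,z=o['tool_rot']
    T=np.eye(4); T[:3,:3]=R.from_quat([x,y,z,w]).as_matrix(); T[:3,3]=o['eef_pos']
    W=np.linalg.inv(T@c['hand_eye'])
    for p in pts:
        u=cv2.projectPoints(np.array([p]),cv2.Rodrigues(W[:3,:3])[0],W[:3,3],c['K'],None)[0].ravel()
        cv2.circle(im,tuple(int(round(a)) for a in u),2,(255,0,255),-1); d=T[:3,:3].T@(np.array(p)-o['eef_pos'])*100; print(u.round(),'tool shift cm',d.round(2))
    print(o['t'],o['eef_pos'],o['tool_rot'].round(3),o['q'].round(2)); cv2.imwrite('pics/'+f,im[:,:,::-1])
E
python3 -c "
from v import *
look('w4.png',[[.574,-.0335,.06],[.592,-.1063,.06],[.556,.039,.06]])"
```

```text
[280. 200.] tool shift cm [-0.07  0.07  8.89]
[282. 287.] tool shift cm [-7.56  0.28  8.89]
[277. 100.] tool shift cm [ 7.4  -0.15  8.9 ]
10.45 [ 0.57330613 -0.03299185  0.14893892] [-0.     0.628  0.779 -0.   ] [ 0.43  0.44 -0.61  1.82  0.3   0.97 -0.1 ]
```

View pics/w4.png

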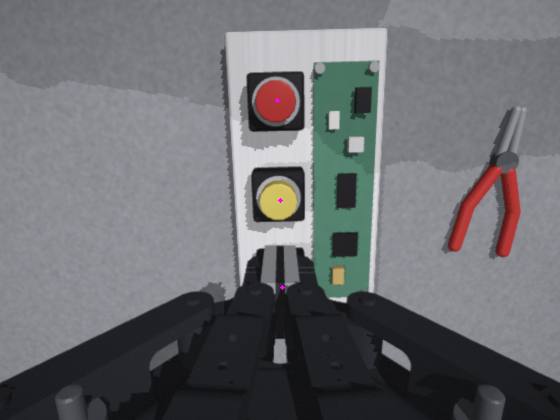

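The wrist view shows the yellow key at (279,201), on its mark, with red at (276,101) well clear of the fingers. I'll descend.

>>> move_arm:
  commands: "0 0 0 1 0 0 0; 0 0 0 2 0 0 0; 0 0 0 2 0 0 0; 0 0 0 2 0 0 0; 0 0 0 1.8 0 0 0; 0 0 0 1.2 0 0 0; 0 0 0 0.6 0 0 0; 0 0 0 0.4 0 0 0; 0 0 0 0 0 0 0; 0 0 0 0 0 0 0; 0 0 0 0 0 0 0"

```text
t: 11.42
eef_pos: [0.5748, -0.0327, 0.0399]
tool_rot: [0.001, 0.626, 0.78, 0.0]
contact_force: [-0.1, -1.1, -0.2]
gripper_width: -0.001
```

>>> move_arm:
  commands: "0 0 0 0.2 0 0 0; 0 0 0 0.2 0 0 0; 0 0 0 0.1 0 0 0; 0 0 0 0 0 0 0; 0 0 0 0 0 0 0"

```text
t: 11.83
eef_pos: [0.5739, -0.0328, 0.034]
tool_rot: [-0.0, 0.626, 0.78, -0.0]
contact_force: [0.2, 0.2, 0.4]
gripper_width: -0.001
```

>>> move_arm:
  commands: "0 0 0 0.2 0 0 0; 0 0 0 0.2 0 0 0; 0 0 0 0.2 0 0 0; 0 0 0 0 0 0 0; 0 0 0 0 0 0 0; 0 0 0 0 0 0 0"

```text
t: 12.33
eef_pos: [0.5738, -0.0327, 0.0278]
tool_rot: [-0.0, 0.626, 0.78, -0.0]
contact_force: [0.1, 0.1, -0.4]
gripper_width: 0.0
```

>>> move_arm:
  commands: "0 0 0 0.1 0 0 0; 0 0 0 0.1 0 0 0; 0 0 0 0.1 0 0 0; 0 0 0 0 0 0 0; 0 0 0 0 0 0 0"

```text
t: 12.75
eef_pos: [0.5739, -0.0328, 0.0249]
tool_rot: [-0.0, 0.626, 0.78, -0.0]
contact_force: [-0.2, -0.3, 0.2]
gripper_width: 0.004
```

```bash
python3 - <<'E'
from m import *
f=[]
for i in range(4):
    c=bot.read_camera('scene');f.append(bot.get_obs()['contact_force'])
print(np.mean(f,0),bot.get_obs()['eef_pos'])
w=bot.read_camera('wrist')['img']
a=cv2.resize(c['img'][135:225,235:325],(400,400),interpolation=cv2.INTER_CUBIC);b=cv2.resize(w[150:280,215:345],(400,400),interpolation=cv2.INTER_CUBIC)
cv2.imwrite('pics/s5.png',np.hstack([a,b])[:,:,::-1])
E
```

```text
[-0.3063009   0.25406747 -0.13842298] [ 0.57389881 -0.03277871  0.02489361]
```

View pics/s5.png

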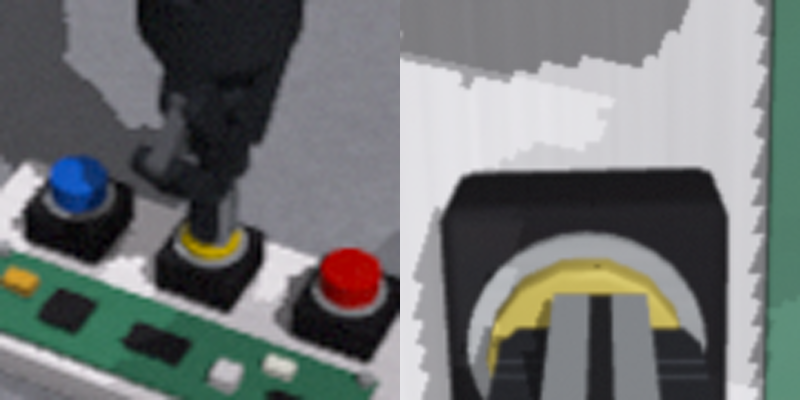

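The yellow key is nearly down, but the resting force is about zero. I'll press on to the stop so the contact is sustained.

>>> move_arm:
  commands: "0 0 0 0.1 0 0 0; 0 0 0 0.05 0 0 0; 0 0 0 0 0 0 0; 0 0 0 0 0 0 0; 0 0 0 0 0 0 0"

```text
t: 13.42
eef_pos: [0.574, -0.0328, 0.0238]
tool_rot: [0.0, 0.626, 0.78, -0.0]
contact_force: [-1.5, -0.3, 5.1]
gripper_width: -0.002
```

>>> move_arm:
  commands: "0 0 0 -1 0 0 0; 0 0 0 -2 0 0 0; 0 0 0 -3 0 0 0; 0 -1.5 0.04 0 0 0 0; 0 -2 0.05 0 0 0 0; 0 -2 0.05 0 0 0 0; 0 -1.5 0.04 0 0 0 0; 0 -0.55 0 0 0 0 0; 0 0 0 0 0 0 0; 0 0 0 0 0 0 0; 0 0 0 0 0 0 0"

```text
t: 14.33
eef_pos: [0.5919, -0.1044, 0.0836]
tool_rot: [-0.0, 0.625, 0.78, 0.0]
contact_force: [-0.6, 0.0, 0.4]
gripper_width: 0.003
```

```bash
python3 -c "
from v import *
look('w6.png',[[.592,-.1063,.06],[.574,-.0335,.05]])"
```

```text
[278. 230.] tool shift cm [-0.19 -0.03  2.36]
[275.  99.] tool shift cm [ 7.3  -0.2   3.37]
14.3333 [ 0.59187326 -0.10435307  0.08364278] [-0.     0.625  0.78   0.   ] [ 0.49  0.56 -0.56  1.81  0.37  0.88 -0.02]
```

View pics/w6.png

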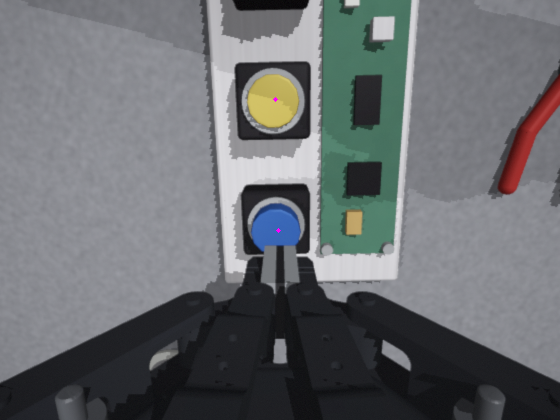

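Yellow (274,100) has stayed down and blue (276,230) is on its mark.

>>> move_arm:
  commands: "0 -0.15 0 1 0 0 0; 0 0 0 1.5 0 0 0; 0 0 0 1.3 0 0 0; 0 0 0 0.6 0 0 0; 0 0 0 0.4 0 0 0; 0 0 0 0.2 0 0 0; 0 0 0 0.2 0 0 0; 0 0 0 0.2 0 0 0; 0 0 0 0.2 0 0 0; 0 0 0 0 0 0 0; 0 0 0 0 0 0 0; 0 0 0 0 0 0 0"

```text
t: 15.38
eef_pos: [0.5926, -0.1078, 0.0276]
tool_rot: [0.0, 0.626, 0.78, 0.0]
contact_force: [-0.8, 0.7, -0.2]
gripper_width: -0.002
```

>>> move_arm:
  commands: "0 0 0 0.1 0 0 0; 0 0 0 0.1 0 0 0; 0 0 0 0 0 0 0; 0 0 0 0 0 0 0; 0 0 0 0 0 0 0"

```text
t: 15.8
eef_pos: [0.5927, -0.1077, 0.0256]
tool_rot: [0.0, 0.626, 0.78, 0.0]
contact_force: [1.2, -0.7, 1.4]
gripper_width: -0.0
```

>>> move_arm:
  commands: "0 0 0 0.1 0 0 0; 0 0 0 0.1 0 0 0; 0 0 0 0 0 0 0; 0 0 0 0 0 0 0; 0 0 0 0 0 0 0"

```text
t: 16.22
eef_pos: [0.5927, -0.1077, 0.0238]
tool_rot: [0.0, 0.626, 0.78, 0.0]
contact_force: [-0.8, -1.3, 5.3]
gripper_width: 0.002
```

Blue is at its stop with 5.3 N, held. I'll lift well clear.

>>> move_arm:
  commands: "0 0 0 -1 0 0 0; 0 0 0 -2 0 0 0; 0 0 0 -3 0 0 0; 0 0 0 -4 0 0 0; 0 0 0 -4 0 0 0; 0 -2 0 -2 0 0 0; 0 -3 0 0 0 0 0; 0 -3 0 0 0 0 0; 0 -2 0 0 0 0 0; 0 0 0 0 0 0 0; 0 0 0 0 0 0 0; 0 0 0 0 0 0 0"

```text
t: 17.22
eef_pos: [0.6136, -0.2037, 0.1834]
tool_rot: [-0.001, 0.626, 0.78, 0.0]
contact_force: [-0.1, 0.4, 0.8]
gripper_width: -0.002
```

```bash
python3 - <<'E'
from m import *
o=bot.get_obs();print(o['eef_pos'],o['contact_force'],abs(o['joint_vel']).max())
c=bot.read_camera('scene');t=bot.read_camera('top')
for lo,hi,b,z in [((15,90,60),(30,255,255),(398,242,432,270),.034)]:
    p,_=blob(c['img'],lo,hi,b);print('dome',p,ray(c,*p,z))
d=cv2.absdiff(t['img'],cv2.imread('pics/top1.png')[:,:,::-1]).max(2)
for n,(x,y) in dict(clean=(131,184),puck=(149,256),pliers=(272,152),driver=(437,203),spool=(405,258)).items(): print(n,(d[y-18:y+18,x-18:x+18]>60).sum())
a=cv2.resize(c['img'][140:230,225:345],(600,450),interpolation=cv2.INTER_CUBIC)
cv2.imwrite('pics/s7.png',a[:,:,::-1])
E
```

```text
[ 0.613607   -0.20371409  0.18339631] [-0.13228163  0.41862958  0.75908738] 0.014123611366420347
dome [415.13173653 254.38922156] [0.5390089  0.27362181 0.034     ]
clean 0
puck 0
pliers 0
driver 496
spool 2
```

View pics/s7.png

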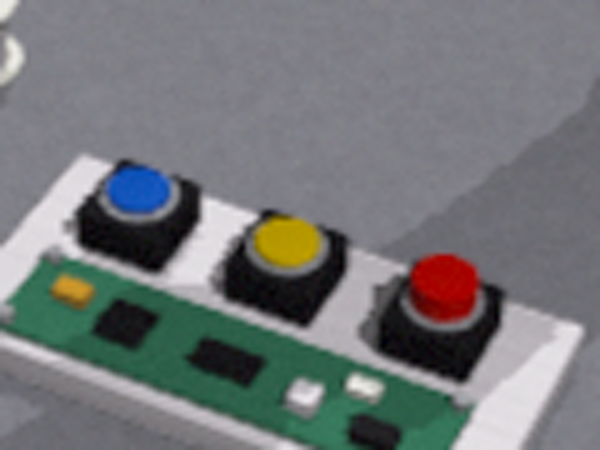

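Blue and yellow are flush, red is up, and the dome has sprung back in place. The change at the driver in the top view is probably the arm hiding it, as the arm never went near it. I'll hand in.

```bash
python3 -c "
from station import bot
print(bot.hand_in())"
```

```text
the job is handed in; nothing more can be done
None
```

I touched the dome, pressed the yellow key to its stop, then the blue key, and handed in at about 17 s of the 48 s. The hand-in gave no verdict.

**Forces:** the dome was held at about 3.3 N (roughly 4.7 mm down). The yellow key reached its stop at 5.1 N and the blue key at 5.3 N. All are well under the 20 N limit.

**Last checks:**
- Yellow and blue are down and red is up.
- The dome is back where it stood.
- The top view shows no change at the puck, cleaner pot or pliers, and only two pixels at the spool.
- The arm stood clear at a reported height of 0.18 m.

**What disagreed:**
- **Fingertip height:** with the gripper shut, the fingertips touched about 26 mm behind the reported TCP. I found the dome's contact height by force and set the key depths from that.
- **Screwdriver not confirmed:** the top-view comparison changed a lot at the screwdriver. I put this down to the arm hiding it, since the arm never went near it, but I did not check that with another picture.

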